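# Switch on the blade-sharpening bench in the safe order

### The arm

A 6-joint arm with a two-finger parallel gripper is mounted at the origin on the work surface. World frame = base frame: x ahead of the robot, y to its left, z up, the work surface at z = 0. Lengths are in mm, angles in rad, forces in N, time in s.
With the tool pointing down it reaches from about 300 to 775 mm from the base axis. Payload 14.6 kg.
Tool frame: the origin (TCP) lies midway between the tips of the shut fingers; the grasp point (between the pads) lies 19 mm behind it; x points along the fingers, z is the direction in which the jaws open and shut, and the axes are right-handed (so a half turn about x gives the same grasp; the last joint's range is limited). The gripper opens to 94 mm and grips with 3 to 60 N. Pads are 16 mm wide; open, the fingers measure 119 mm over their backs; the gripper's body (75 mm by 177 mm) begins 78 mm behind the grasp point.
Start: joints at [1.091, 0.3, 1.521, -0, 1.321, -0.067], TCP at [220.643, 503.792, 205.446] pointing down, gripper open.
Joint ranges: [-3.03, 3.03], [-0.79, 2.21], [0.23, 2.52], [-1.04, 4.18], [0, 3.07], [-2.55, 2.55]. Speed limits (rad/s): [2.22, 2.22, 2.57, 3.14, 3.14, 3.14].

### API

Orientations are given as [roll, pitch, yaw] about the fixed x, y, z axes, in that order (R = Rz(yaw) Ry(pitch) Rx(roll)).
In Python, from cell import * gives the robot as it stands.
- The arm moves only by the tool play_rows, never from a script. Its argument "motion" is one flat list of numbers, 7 for each row, row after row: the turn, a rotation vector about the tool's x, y, z in rad, then the shift along the tool's x, y, z in m, then the closure, from -1 (fully open) to 1 (shut), so that 0 is half open. In form: [rx, ry, rz, x, y, z, fingers, rx, ry, rz, x, y, z, fingers, ...]. A call has 1 to 20 rows; each row shifts and turns the pose as measured when the row begins, along the tool's axes as they then stand; what a row does not reach is not made up. A row lasts 1/10 s, in which the tool goes at most 50 mm and 8.59 degrees, less where a joint would pass 70% of its speed; a pose out of reach is approached as far as the arm can. A call with a gripper value outside its range is refused whole. The fingers move at their own pace and stop on an object; "newtons" is the grip in N (left out, the last holds). Time passes only in rows, so rows that do not move let the fingers close. It gives the time, the measured TCP pose, the force and the opening at its end, in the units of the state.
- read_state(): the state, without advancing time (a new reading comes with each control period).
- camera(name): name is "side" or "top" or "wrist"; returns (picture, depth): 384x512x3 uint8, blue, green, red; 384x512 float32, mm along the optical axis (not along the pixel's ray), 0 where there is no reading.
- camera_params(name): a dict with "fx", "fy", "cx", "cy" (pixels), "k1" (the pictures are not rectified: a ray, as slopes to the right and down, at radius r is drawn at 1 + k1 r^2 times it, then the intrinsics apply), "T" (4x4, takes a point from camera to world coordinates). Camera axes: x right, y down, z forward; pixel columns grow to the right and rows downward; lengths in mm; the calibration is good to about 2 mm. A picture is of the moment at which its call begins: read the wrist's pose just before it. camera_params takes no time and is no camera call; for the wrist camera it gives the pose at the moment of the call.
- sign_off(): hands the job in, once; it reports no verdict.
Trained networks look in the newest picture that a camera, given by its name, has taken for a name from the list of things; names that differ only in an ending like _2 or _b are one class to them, and where a whole thing is asked for, a point or a joint stands for the part that bears it (a point fixed in the world has none). Each returns a list of dicts, best first, with "conf" (0 to 1); they miss things now and then, are a little off and sometimes report something else, mostly with a low value. They report only what shows in the picture. A call takes as long as a camera call.
- masks_of(camera, name): "region" (384x512 bool, what is visible of it).
- place_of(camera, name): "at" ([x, y, z] in mm, in the coordinates of the camera as it stood for that picture, good to about 4 mm: a listed point, or the origin of a listed thing).
The state is a dict: "clock": time; "joints": joint angles; "qd": joint speeds; "effort": joint torques, N m; "eef_pos": TCP position; "eef_rot": TCP orientation; "wrist_force": force on the tool from outside, world axes, zero at the start; "moment": the same for the moment, N m; "finger_gap": finger opening in mm.
Only numpy, scipy, OpenCV 4.12 (cv2) and the standard library are available. Lean on these libraries where they do the work, as an engineer would, in place of code of your own. Each camera call takes 0.05 s, during which the arm holds its last target.

### The job

Switch on the sharpening bench in the safe order: tap the white key on the lamp, then the blue key on the dust extractor, then the green start key on the sharpener, each lightly with the fingertips so that it goes fully down and stays down. Do not press the red stop button, do not push about or lift the three devices, and leave the other things on the bench where they are. Finish with the hand clear of everything.

Things in the scene. Friction and masses are not known exactly. Their poses are not given: they have to be found in the camera images.
- lamp: Low grey task lamp, loose, 1.6 kg: round base 170 mm across and 40 mm high; origin at the centre of its underside, z up, -x side is its front. The white key is on the base's top at (-45, -25) mm; beside it a steel post at (40, 55) carries a slim grey lamp bar along x (130 x 36 mm, its top 136 mm above the bench, spanning x from -15 to 115 and y from 42 to 78 mm).
- lamp_key (a joint): White key on the lamp. 36 mm across, 15 mm proud of a 50 mm black collar. Its stem slides down up to 8 mm against about 2 N of friction and stays down when let go. The cap is springy on the stem: 1 mm per 2 N (1 mm while the stem slides), up to 6 mm, solid beyond 12 N. Value = stem depth in m: 0 up (starts up to 1.5 mm down), 0.008 fully down, on beyond 0.005.
- lamp_key_top (a point): Centre of the white key's top face; 60 mm above the bench when the key is up; moves down with the cap.
- extractor: Grey bench dust extractor, loose, 3 kg: box 200 (x) x 160 (y) mm, top face 120 mm above the bench, slotted front grille on its -x side; origin at the centre of its underside, z up. The blue key is on its top at (-50, 0) mm; a dark steel inlet funnel, 80 mm across and reaching 160 mm above the bench, stands on the top at (55, 0).
- extractor_key (a joint): Blue key on the dust extractor. 36 mm across, 15 mm proud of a 50 mm black collar. Its stem slides down up to 8 mm against about 2 N of friction and stays down when let go. The cap is springy on the stem: 1 mm per 2 N (1 mm while the stem slides), up to 6 mm, solid beyond 12 N. Value = stem depth in m: 0 up (starts up to 1.5 mm down), 0.008 fully down, on beyond 0.005.
- extractor_key_top (a point): Centre of the blue key's top face; 140 mm above the bench when the key is up; moves down with the cap.
- sharpener: Bench blade sharpener, loose, 5 kg: dark steel base 240 (x) x 160 (y) x 60 mm high; origin at the centre of its underside, z up, front is -x. On the front deck (60 mm high) are the green start key at (-70, 48) mm and the red stop button at (-70, -48); further back a steel work rest (76 mm high at x = -12), an aluminium hood 92 mm high and a white grinding wheel whose top is 118 mm above the bench at x = 42.
- start_key (a joint): Green start key on the sharpener. 36 mm across, 15 mm proud of a 50 mm black collar. Its stem slides down up to 8 mm against about 2 N of friction and stays down when let go. The cap is springy on the stem: 1 mm per 2 N (1 mm while the stem slides), up to 6 mm, solid beyond 12 N. Value = stem depth in m: 0 up (starts up to 1.5 mm down), 0.008 fully down, on beyond 0.005.
- start_key_top (a point): Centre of the green key's top face; 80 mm above the bench when the key is up; moves down with the cap.
- stop_button (a joint): Red mushroom stop button on a yellow collar on the sharpener's deck, 38 mm across, 96 mm from the green key; must be left alone. Sprung; value = depth pressed in m, 0 up, 0.006 down.
- stop_button_top (a point): Centre of the top of the red stop button, 83 mm above the bench.
- oil_bottle: White bottle with orange cap, 56 mm across, 130 mm high, loose bystander; origin at the centre of its underside.
- tape_roll: Red roll of tape lying flat, 90 mm across, 24 mm high, loose bystander; origin at the centre of its underside.
- honing_stone: Terracotta-coloured honing stone, 50 x 120 x 25 mm high, loose bystander; origin at the centre of its underside.
- tub: Open white plastic tub, 90 mm across the rim, 110 mm high, loose bystander; origin at the centre of its underside.

How it is judged (in metres and radians):
On the way, in this order (a step that is already met when the one before it is completed fails the run):
1. the white lamp key is tapped down (value of joint lamp_key above 0.005 m), for 0.2 s.
2. then the blue extractor key is tapped down (value of joint extractor_key above 0.005 m), for 0.2 s.
3. then the green start key is tapped down (value of joint start_key above 0.005 m), for 0.2 s.
At the end, for the whole second after the job is handed in: All three keys are more than 5 mm down, the red stop button is up (less than 1.5 mm), the three devices stand upright within 15 mm of where they began, the bystanders stand within 20 mm of where they began, and all is at rest (value of joint each of lamp_key, extractor_key, start_key above 0.005 m and value of joint stop_button below 0.0015 m and distance of each of lamp, extractor, sharpener from where it was at the start of the episode below 0.015 m and angle between each of lamp, extractor, sharpener's own z axis and vertical below 0.1 rad and distance of each of oil_bottle, tape_roll, honing_stone, tub from where it was at the start of the episode below 0.02 m and angle between each of oil_bottle, tape_roll, honing_stone, tub's own z axis and vertical below 0.2 rad and linear speed of each of lamp, extractor, sharpener, oil_bottle, tape_roll, honing_stone, tub below 0.02 m/s); the robot touches nothing.
It fails at once if a key goes down more than 3 mm before the keys ahead of it in the order are on ((value of joint extractor_key above 0.003 m and value of joint lamp_key below 0.005 m) or (value of joint start_key above 0.003 m and value of joint any of lamp_key, extractor_key below 0.005 m)).
It fails at once if the red stop button is pressed (over 1.5 mm) (value of joint stop_button above 0.0015 m).
It fails at once if a device is struck or pressed with more than 20 N (not a light tap) (contact force between any of the fingers, the arm and lamp above 20 N or contact force between any of the fingers, the arm and extractor above 20 N or contact force between any of the fingers, the arm and sharpener above 20 N).
It fails at once if a device is pushed over 15 mm, lifted or tipped (distance of any of lamp, extractor, sharpener from where it was at the start of the episode above 0.015 m or angle between any of lamp, extractor, sharpener's own z axis and vertical above 0.1 rad).
It fails at once if a bystander is moved over 20 mm, lifted or tipped (distance of any of oil_bottle, tape_roll, honing_stone, tub from where it was at the start of the episode above 0.02 m or angle between any of oil_bottle, tape_roll, honing_stone, tub's own z axis and vertical above 0.2 rad).
It also fails if it takes over 61 s, if anything falls off the work surface, if the arm or the gripper's body presses on something with over 40 N, if the wrist force passes 120 N, or if a joint passes its speed limit or range.

## Working session

There is one attempt and no reset: what is moved stays moved. The work goes in short steps, Python scripts to look and compute and a tool call to move; the robot and the scene stay as the last step left them, time stands still between calls to the robot, and variables do not carry over. Pictures are saved under pics/ and viewed, and the job is handed in when it is done.

Besides the shell and the picture viewer there is one more tool, called after ">>>" as name(argument=value, ...), one argument or row to a line, values as JSON. play_rows: Moves the arm, as the interface text tells. Its arguments: {"type":"object","properties":{"motion":{"type":"array","items":{"type":"number"}},"newtons":{"type":"number"}},"required":["motion"]}

```bash
ls; mkdir -p pics
cat > h.py <<'E'
from cell import *
import numpy as np, cv2
def w(cam,p,T=None):
    T=np.array(camera_params(cam)["T"]) if T is None else T
    return (T@np.r_[p,1])[:3]
E
python3 - <<'E'
from h import *
print(read_state())
for c in ("top","side"):
    im,d=camera(c); cv2.imwrite(f"pics/{c}0.png",im)
    P=camera_params(c); print(c,{k:P[k] for k in P})
    for n in ["lamp_key_top","extractor_key_top","start_key_top","stop_button_top","lamp","extractor","sharpener","oil_bottle","tape_roll","honing_stone","tub"]:
        r=place_of(c,n)
        print(n,[(round(q["conf"],2),np.round(w(c,q["at"])).tolist()) for q in r[:2]])
E
```

```text
pics
{'clock': 0.0, 'joints': array([ 1.09140097e+00,  3.00479591e-01,  1.52154494e+00, -9.98773493e-06,
        1.32071823e+00, -6.66325257e-02]), 'qd': array([-1.88991737e-03, -1.25126281e-03,  1.52463195e-03, -1.11070125e-03,
        3.30966766e-04,  5.85397753e-05]), 'effort': array([-7.90186514e-04, -5.31798220e+01, -3.52732229e+01,  7.08582834e-02,
        2.43041193e-02, -1.08804354e-04]), 'eef_pos': array([220.5323366 , 503.57425132, 204.89696829]), 'eef_rot': array([ 3.08337154,  1.56964619, -2.04177779]), 'wrist_force': array([0.16517323, 0.48267452, 0.039249  ]), 'moment': array([ 0.0573034 , -0.00289675,  0.01026358]), 'finger_gap': 93.83904055784427}
top {'fx': 386.0983365906307, 'fy': 386.0983365906307, 'cx': 258.71573168617437, 'cy': 192.59785833589578, 'k1': -0.1040569987066399, 'T': array([[ 2.65826043e-02, -9.89885277e-01,  1.39357466e-01,
         4.30987914e+02],
       [-9.99483633e-01, -2.88360345e-02, -1.41756884e-02,
        -4.74406967e+00],
       [ 1.80508219e-02, -1.38908680e-01, -9.90140670e-01,
         1.05580475e+03],
       [ 0.00000000e+00,  0.000000
[... 915 characters left out ...]
+02],
       [ 1.70146857e-03, -7.35366947e-01, -6.77666997e-01,
         8.78447064e+02],
       [ 0.00000000e+00,  0.00000000e+00,  0.00000000e+00,
         1.00000000e+00]])}
lamp_key_top [(0.72, [445.0, -324.0, 80.0]), (0.47, [445.0, 263.0, 58.0])]
extractor_key_top [(0.65, [552.0, 8.0, 139.0])]
start_key_top [(0.62, [454.0, -230.0, 83.0])]
stop_button_top [(0.6, [445.0, -322.0, 82.0])]
lamp [(0.67, [491.0, 276.0, -0.0])]
extractor [(0.58, [604.0, -8.0, 3.0])]
sharpener [(0.58, [522.0, -280.0, -4.0])]
oil_bottle [(0.59, [377.0, -59.0, -2.0])]
tape_roll [(0.85, [376.0, 71.0, 0.0])]
honing_stone [(0.86, [749.0, 251.0, 2.0]), (0.21, [553.0, 10.0, 141.0])]
tub [(0.75, [755.0, -223.0, -2.0])]
```

View pics/top0.png

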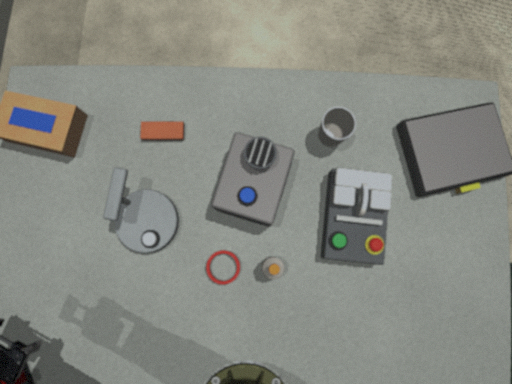

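View pics/side0.png

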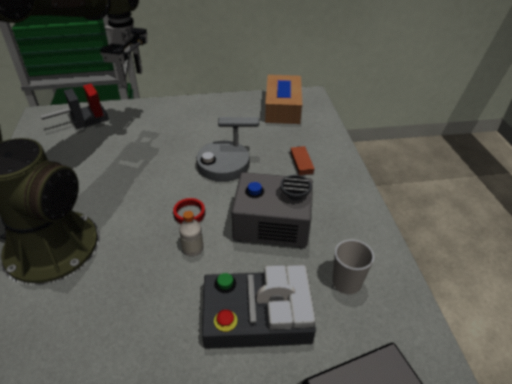

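```bash
cat >> h.py <<'E'
def uv2w(cam,d,mask):
    P=camera_params(cam); v,u=np.nonzero(mask&(d>0))
    K=np.array([[P["fx"],0,P["cx"]],[0,P["fy"],P["cy"]],[0,0,1]])
    # model: xd = x(1+k1 r^2) -> OpenCV distortion
    xy=cv2.undistortPoints(np.c_[u,v].astype(float)[:,None],K,np.array([P["k1"],0,0,0,0.]))[:,0]
    z=d[v,u]; p=np.c_[xy*z[:,None],z]
    return p@P["T"][:3,:3].T+P["T"][:3,3]
E
python3 - <<'E'
from h import *
for c in ("top","side"):
    im,d=camera(c)
    for n in ["lamp_key_top","extractor_key_top","start_key_top"]:
        for q,z in [(w(c,r["at"]),r) for r in place_of(c,n)[:1]]:
            hsv=cv2.cvtColor(im,cv2.COLOR_BGR2HSV)
            m={'l':(hsv[...,1]<60)&(hsv[...,2]>150),'e':(abs(hsv[...,0].astype(int)-110)<18)&(hsv[...,1]>100),'s':(abs(hsv[...,0].astype(int)-65)<25)&(hsv[...,1]>80)}[n[0]]
            X=uv2w(c,d,m)
            t={'l':(445,260),'e':(552,11),'s':(450,-227)}[n[0]]
            zz={'l':60,'e':140,'s':80}[n[0]]
            k=(np.hypot(X[:,0]-t[0],X[:,1]-t[1])<30)&(abs(X[:,2]-zz)<5)
            Y=X[k]; print(c,n,k.sum(),Y.mean(0).round(1) if len(Y) else 0,((Y.max(0)+Y.min(0))/2).round(1) if len(Y) else 0, (np.ptp(Y,axis=0)).round(1) if len(Y) else 0, np.median(Y[:,2]) if len(Y) else 0)
E
```

```text
top lamp_key_top 125 [443.9 261.4  60.1] [443.6 261.4  60. ] [28.7 29.3  8.5] 60.070456129961485
top start_key_top 157 [ 452.1 -226.1   79.6] [ 451.8 -225.8   79.5] [33.2 36.2  8.3] 79.619416766168
side extractor_key_top 113 [555.6   4.7 139.1] [555.9   5.9 139.7] [35.  37.   8.9] 139.198019975766
side start_key_top 170 [ 454.3 -230.6   78.7] [ 453.8 -229.7   79.3] [34.5 36.   8.3] 78.74760327602706
```

The top view shows the lamp key at about (150,238), the blue key at (247,195), the green key at (339,240) and the red button at (375,244). The side view agrees. Next I work out the tool axes.

```bash
cat >> h.py <<'E'
from scipy.spatial.transform import Rotation as Ro
def delta(t):
    s=read_state(); R=Ro.from_euler("xyz",s["eef_rot"]).as_matrix()
    dw=np.array(t)-s["eef_pos"]; print("t",s["clock"],"pos",s["eef_pos"].round(1),"f",s["wrist_force"].round(2),"gap",round(s["finger_gap"],1))
    print("R",R.round(3).tolist(),"tool shift mm",(R.T@dw).round(1))
    y=np.degrees(np.arctan2(R[1,2],R[0,2])); print("jaw yaw deg",y.round(1)," tilt",np.degrees(np.arccos(-R[2,0])).round(2))
E
python3 - <<'E'
from h import *
delta((444,261,205))
im,d=camera("top")
X=uv2w("top",d,np.ones(d.shape,bool))
k=(np.hypot(X[:,0]-490,X[:,1]-280)<170)&(X[:,2]>110)&(X[:,2]<150); Y=X[k]
print(Y.min(0),Y.max(0),Y.mean(0)); print(cv2.minAreaRect(Y[:,:2].astype(np.float32)))
E
```

```text
t 1.6 pos [220.6 503.8 205.4] f [ 0.2  -0.1  -1.31] gap 94.2
R [[0.0, -0.916, 0.401], [-0.0, 0.401, 0.916], [-1.0, -0.0, -0.0]] tool shift mm [   0.4 -302.  -132.8]
jaw yaw deg 66.3  tilt 0.0
[483.85097474 306.30478729 116.12560702] [614.75426996 358.35041107 141.80297355] [547.93170738 330.18776361 135.30374706]
((549.2225952148438, 331.6532287597656), (36.11437225341797, 131.6069793701172), 81.44523620605469)
```

>>> play_rows(
  motion=[-0.14, 0, 0, 0, 0, 0, 1, -0.14, 0, 0, 0, 0, 0, 1, -0.14, 0, 0, 0, 0, 0, 1, -0.14, 0, 0, 0, 0, 0, 1, -0.14, 0, 0, 0, 0, 0, 1, -0.14, 0, 0, 0, 0, 0, 1, -0.14, 0, 0, 0, 0, 0, 1, -0.14, 0, 0, 0, 0, 0, 1, -0.14, 0, 0, 0, 0, 0, 1, 0, 0, 0, 0, 0, 0, 1, 0, 0, 0, 0, 0, 0, 1, 0, 0, 0, 0, 0, 0, 1],
  newtons=20,
)

```text
clock: 2.85
eef_pos: [220.6, 503.8, 205.5]
eef_rot: [-0.362, 1.571, 2.099]
wrist_force: [-0.4, -0.5, 0.1]
finger_gap: 2.0
```

```bash
python3 -c "
from h import *
delta((444,261,205)); print(read_state()['joints'].round(2))"
```

```text
t 2.85 pos [220.6 503.8 205.5] f [-0.39 -0.48  0.05] gap 2.0
R [[-0.0, -0.629, -0.777], [0.0, -0.777, 0.629], [-1.0, -0.0, 0.0]] tool shift mm [   0.4   48.2 -326.4]
jaw yaw deg 141.0  tilt 0.01
[ 1.09  0.3   1.52  0.    1.32 -1.37]
```

>>> play_rows(
  motion=[0, 0, 0, 0, 0.0048, -0.0326, 1, 0, 0, 0, 0, 0.0048, -0.0326, 1, 0, 0, 0, 0, 0.0048, -0.0326, 1, 0, 0, 0, 0, 0.0048, -0.0326, 1, 0, 0, 0, 0, 0.0048, -0.0326, 1, 0, 0, 0, 0, 0.0048, -0.0326, 1, 0, 0, 0, 0, 0.0048, -0.0326, 1, 0, 0, 0, 0, 0.0048, -0.0326, 1, 0, 0, 0, 0, 0.0048, -0.0326, 1, 0, 0, 0, 0, 0.0048, -0.0326, 1, 0, 0, 0, 0, 0, 0, 1, 0, 0, 0, 0, 0, 0, 1, 0, 0, 0, 0, 0, 0, 1],
)

```text
clock: 4.15
eef_pos: [448.0, 249.3, 205.6]
eef_rot: [-1.574, 1.569, 0.853]
wrist_force: [-0.5, 0.6, -0.2]
finger_gap: 0.2
```

Run:
```python
from h import *
delta((444,261,70)); print(read_state()['joints'].round(2))
im,d=camera("wrist"); cv2.imwrite("pics/w1.png",im)
for r in place_of("wrist","lamp_key_top"): print(r["conf"],w("wrist",r["at"]).round(1))
hsv=cv2.cvtColor(im,cv2.COLOR_BGR2HSV)
X=uv2w("wrist",d,(hsv[...,1]<60)&(hsv[...,2]>150)); X=X[(np.hypot(X[:,0]-444,X[:,1]-261)<30)&(abs(X[:,2]-60)<6)]
if len(X): print(len(X),X.mean(0).round(1),((X.max(0)+X.min(0))/2).round(1),np.ptp(X,axis=0).round(1))
```

```text
t 4.15 pos [448.  249.3 205.6] f [-0.46  0.61 -0.18] gap 0.2
R [[0.001, -0.655, -0.756], [0.001, -0.756, 0.655], [-1.0, -0.001, -0.0]] tool shift mm [135.6  -6.   10.7]
jaw yaw deg 139.1  tilt 0.08
[ 0.44  0.22  1.63  0.    1.3  -1.99]
0.55 [440.4 257.7  55.8]
635 [443.  259.2  59.5] [443.3 259.2  59.6] [32.9 33.   4.5]
```

View pics/w1.png

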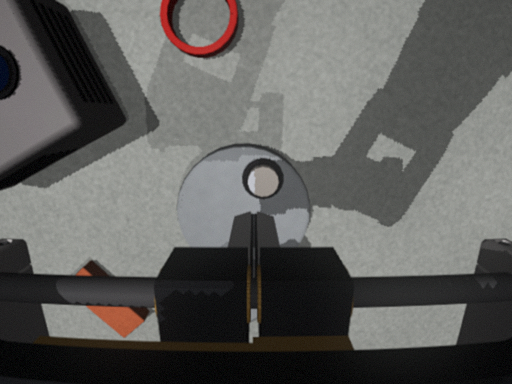

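The wrist view shows the white key at about (265,180), with nothing between it and the shut fingers. I correct sideways and come down.

>>> play_rows(
  motion=[0, 0, 0, 0, -0.0025, 0.005, 1, 0, 0, 0, 0, -0.0025, 0.005, 1, 0, 0, 0, 0.03, 0, 0, 1, 0, 0, 0, 0.03, 0, 0, 1, 0, 0, 0, 0.03, 0, 0, 1, 0, 0, 0, 0.02, 0, 0, 1, 0, 0, 0, 0.01, 0, 0, 1, 0, 0, 0, 0, 0, 0, 1, 0, 0, 0, 0, 0, 0, 1],
)

```text
clock: 5.15
eef_pos: [441.2, 267.2, 83.7]
eef_rot: [-1.789, 1.565, 0.645]
wrist_force: [-0.8, -1.0, 0.4]
finger_gap: 0.7
```

```bash
python3 -c "
from h import *
delta((443.5,260,49))
im,d=camera('side'); cv2.imwrite('pics/s1.png',cv2.resize(im[90:210,150:310],None,fx=4,fy=4))"
```

```text
t 5.15 pos [441.2 267.2  83.7] f [-0.77 -1.05  0.39] gap 0.7
R [[0.005, -0.65, -0.76], [0.004, -0.76, 0.65], [-1.0, -0.006, -0.001]] tool shift mm [34.7  4.1 -6.4]
jaw yaw deg 139.5  tilt 0.33
```

View pics/s1.png

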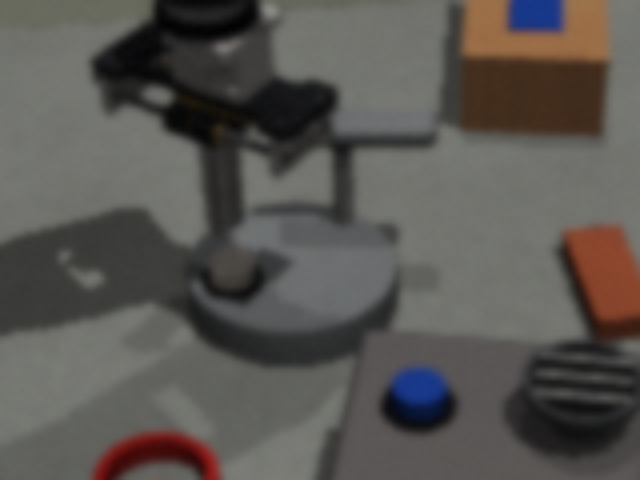

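>>> play_rows(
  motion=[0, 0, 0, 0, 0.002, -0.0032, 1, 0, 0, 0, 0, 0.002, -0.0032, 1, 0, 0, 0, 0, 0, 0, 1],
)

```text
clock: 5.5
eef_pos: [444.7, 259.9, 86.2]
eef_rot: [-1.868, 1.561, 0.566]
wrist_force: [0.8, -1.1, -0.8]
finger_gap: 0.6
```

```bash
python3 -c "
from h import *
delta((443.5,260,49));print(read_state()['qd'].round(3))"
```

```text
t 5.5 pos [444.7 259.9  86.2] f [ 0.78 -1.11 -0.83] gap 0.6
R [[0.008, -0.65, -0.76], [0.005, -0.76, 0.65], [-1.0, -0.009, -0.003]] tool shift mm [37.2  1.1  1. ]
jaw yaw deg 139.5  tilt 0.57
[ 0.002 -0.007 -0.006  0.001  0.002  0.004]
```

>>> play_rows(
  motion=[0, 0, 0, 0.008, 0, 0, 1, 0, 0, 0, 0.008, 0, 0, 1, 0, 0, 0, 0.003, 0, 0, 1, 0, 0, 0, 0.003, 0, 0, 1],
)

```text
clock: 5.9
eef_pos: [445.2, 259.9, 62.9]
eef_rot: [-1.875, 1.56, 0.559]
wrist_force: [-1.0, -0.1, -0.7]
finger_gap: -0.0
```

```bash
python3 -c "
from h import *
delta((443.5,260,49));print(read_state()['qd'].round(3))"
```

```text
t 5.9 pos [445.2 259.9  62.9] f [-0.99 -0.12 -0.71] gap -0.0
R [[0.009, -0.65, -0.76], [0.006, -0.76, 0.65], [-1.0, -0.01, -0.003]] tool shift mm [13.9  1.2  1.4]
jaw yaw deg 139.4  tilt 0.63
[ 0.003  0.058  0.025  0.    -0.074  0.   ]
```

>>> play_rows(
  motion=[0, 0, 0, 0.0025, 0, 0, 1, 0, 0, 0, 0.0025, 0, 0, 1, 0, 0, 0, 0.0025, 0, 0, 1],
)

```text
clock: 6.2
eef_pos: [445.1, 259.9, 54.6]
eef_rot: [-1.879, 1.56, 0.555]
wrist_force: [-0.3, -0.9, 2.4]
finger_gap: 0.7
```

```bash
python3 -c "
from h import *
delta((443.5,260,49))"
```

```text
t 6.2 pos [445.1 259.9  54.6] f [-0.28 -0.86  2.39] gap 0.7
R [[0.009, -0.65, -0.76], [0.005, -0.76, 0.65], [-1.0, -0.01, -0.003]] tool shift mm [5.6 1.1 1.3]
jaw yaw deg 139.5  tilt 0.59
```

Contact reads about 2 N, so the stem is sliding. I continue down.

>>> play_rows(
  motion=[0, 0, 0, 0.002, 0, 0, 1, 0, 0, 0, 0.002, 0, 0, 1, 0, 0, 0, 0.0015, 0, 0, 1],
)

```text
clock: 6.5
eef_pos: [445.2, 259.9, 48.9]
eef_rot: [-1.887, 1.561, 0.547]
wrist_force: [-2.9, -0.7, 6.3]
finger_gap: 0.8
```

```bash
python3 -c "
from h import *
delta((443.5,260,48))"
```

```text
t 6.5 pos [445.2 259.9  48.9] f [-2.86 -0.74  6.32] gap 0.8
R [[0.009, -0.65, -0.76], [0.005, -0.76, 0.65], [-1.0, -0.01, -0.003]] tool shift mm [0.9 1.1 1.3]
jaw yaw deg 139.5  tilt 0.59
```

The force has risen well past the sliding friction, to 6.3 N, so the stem is bottomed. I lift straight up.

>>> play_rows(
  motion=[0, 0, 0, -0.004, 0, 0, 1, 0, 0, 0, -0.01, 0, 0, 1, 0, 0, 0, -0.03, 0, 0, 1, 0, 0, 0, -0.04, 0, 0, 1, 0, 0, 0, -0.04, 0, 0, 1, 0, 0, 0, -0.03, 0, 0, 1, 0, 0, 0, 0, 0, 0, 1, 0, 0, 0, 0, 0, 0, 1],
)

```text
clock: 7.3
eef_pos: [443.1, 259.0, 212.6]
eef_rot: [-1.862, 1.558, 0.572]
wrist_force: [-0.4, -0.2, -0.3]
finger_gap: 0.3
```

Run:
```python
from h import *
delta((554,9,205)); print(read_state()['joints'].round(2))
im,d=camera("wrist"); cv2.imwrite("pics/w2.png",im)
hsv=cv2.cvtColor(im,cv2.COLOR_BGR2HSV)
X=uv2w("wrist",d,(hsv[...,1]<60)&(hsv[...,2]>120)); X=X[(np.hypot(X[:,0]-444,X[:,1]-261)<30)&(abs(X[:,2]-56)<9)]
print(len(X),np.median(X,axis=0).round(1),np.percentile(X[:,2],[5,25,75,95]).round(1))
for r in place_of("wrist","lamp_key_top"): print(r["conf"],w("wrist",r["at"]).round(1))
```

```text
t 7.3 pos [443.1 259.  212.6] f [-0.35 -0.18 -0.34] gap 0.3
R [[0.01, -0.65, -0.76], [0.007, -0.76, 0.65], [-1.0, -0.012, -0.004]] tool shift mm [   7.1  118.1 -246.7]
jaw yaw deg 139.5  tilt 0.71
[ 0.46  0.2   1.62  0.    1.3  -1.98]
662 [443.2 259.2  51.6] [50.3 51.1 52.1 52.8]
0.72 [440.8 256.3  48.1]
```

View pics/w2.png

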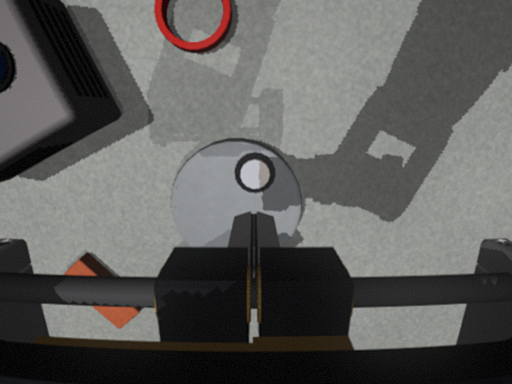

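The white key's top is now at about 51.6 mm, so the key is fully down. I turn the wrist back away from its joint limit, then go over to the extractor.

>>> play_rows(
  motion=[0, -0.004, 0.012, 0, 0, 0, 1, 0.14, 0, 0, 0, 0, 0, 1, 0.14, 0, 0, 0, 0, 0, 1, 0.14, 0, 0, 0, 0, 0, 1, 0.14, 0, 0, 0, 0, 0, 1, 0.14, 0, 0, 0, 0, 0, 1, 0.14, 0, 0, 0, 0, 0, 1, 0.14, 0, 0, 0, 0, 0, 1, 0.14, 0, 0, 0, 0, 0, 1, 0.14, 0, 0, 0, 0, 0, 1, 0.14, 0, 0, 0, 0, 0, 1, 0, 0, 0, 0, 0, 0, 1],
)

```text
clock: 8.6
eef_pos: [439.5, 257.2, 199.1]
eef_rot: [2.63, 1.539, -2.676]
wrist_force: [0.5, -0.0, -0.2]
finger_gap: 0.3
```

Run:
```python
from h import *
delta((554,9,215)); print(read_state()['joints'].round(2))
```

```text
t 8.6 pos [439.5 257.2 199.1] f [ 0.5  -0.03 -0.2 ] gap 0.3
R [[-0.029, -0.829, 0.559], [-0.014, 0.559, 0.829], [-0.999, 0.016, -0.028]] tool shift mm [ -15.6 -233.4 -142.2]
jaw yaw deg 56.0  tilt 1.85
[ 0.46  0.23  1.62 -0.    1.32 -0.52]
```

>>> play_rows(
  motion=[0, -0.014, -0.008, -0.008, 0, 0, 1, 0, -0.014, -0.008, -0.007, 0, 0, 1, 0, 0, 0, 0, -0.023, -0.014, 1, 0, 0, 0, 0, -0.023, -0.014, 1, 0, 0, 0, 0, -0.023, -0.014, 1, 0, 0, 0, 0, -0.023, -0.014, 1, 0, 0, 0, 0, -0.023, -0.014, 1, 0, 0, 0, 0, -0.023, -0.014, 1, 0, 0, 0, 0, -0.023, -0.014, 1, 0, 0, 0, 0, -0.023, -0.014, 1, 0, 0, 0, 0, -0.023, -0.014, 1, 0, 0, 0, 0, -0.015, -0.009, 1, 0, 0, 0, 0, 0, 0, 1, 0, 0, 0, 0, 0, 0, 1],
)

```text
clock: 10.0
eef_pos: [557.3, 14.8, 222.2]
eef_rot: [-0.899, 1.555, 0.122]
wrist_force: [-1.1, 0.0, 0.1]
finger_gap: 0.7
```

Run:
```python
from h import *
delta((554,9,150)); print(read_state()['joints'].round(2))
im,d=camera("wrist"); cv2.imwrite("pics/w3.png",im)
hsv=cv2.cvtColor(im,cv2.COLOR_BGR2HSV)
X=uv2w("wrist",d,(abs(hsv[...,0].astype(int)-112)<15)&(hsv[...,1]>100)); X=X[(np.hypot(X[:,0]-554,X[:,1]-9)<35)]
X=X[abs(X[:,2]-140)<4]
print(len(X),np.median(X,axis=0).round(1),((X.max(0)+X.min(0))/2).round(1),np.ptp(X,axis=0).round(1))
for r in place_of("wrist","extractor_key_top"): print(r["conf"],w("wrist",r["at"]).round(1))
```

```text
t 10.0 pos [557.3  14.8 222.2] f [-1.08  0.03  0.12] gap 0.7
R [[0.015, -0.852, 0.523], [0.002, 0.523, 0.852], [-1.0, -0.012, 0.01]] tool shift mm [72.2  0.7 -7.4]
jaw yaw deg 58.5  tilt 0.89
[-0.04  0.29  1.49  0.    1.34 -1.06]
1097 [552.7   8.9 139.4] [553.1   8.3 138.8] [34.9 35.3  5.1]
0.61 [555.8   6.9 141.1]
```

View pics/w3.png

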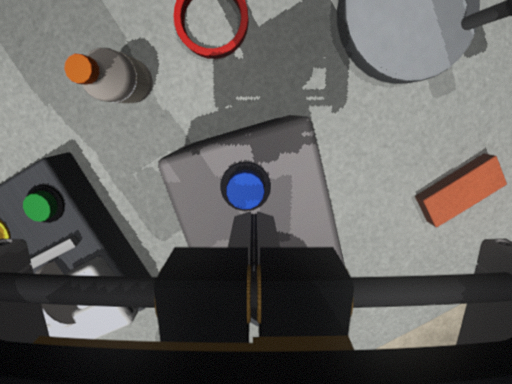

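The wrist view shows the blue key at about (246,188), just ahead of the fingertips. I correct sideways and come down to about 158 mm.

>>> play_rows(
  motion=[0, 0.01, 0.012, 0, 0.0005, -0.0035, 1, 0, 0, 0, 0, 0, -0.0035, 1, 0, 0, 0, 0.02, 0, 0, 1, 0, 0, 0, 0.02, 0, 0, 1, 0, 0, 0, 0.012, 0, 0, 1, 0, 0, 0, 0, 0, 0, 1, 0, 0, 0, 0, 0, 0, 1],
)

```text
clock: 10.8
eef_pos: [552.0, 11.6, 170.4]
eef_rot: [-1.834, 1.57, -0.808]
wrist_force: [-0.3, -0.3, -1.0]
finger_gap: 0.3
```

```bash
python3 -c "
from h import *
delta((553,9,129))"
```

```text
t 10.8 pos [552.   11.6 170.4] f [-0.25 -0.35 -1.05] gap 0.3
R [[0.001, -0.855, 0.518], [-0.001, 0.518, 0.855], [-1.0, -0.001, -0.0]] tool shift mm [41.4 -2.1 -1.7]
jaw yaw deg 58.8  tilt 0.05
```

>>> play_rows(
  motion=[0, 0, 0, 0.008, -0.002, -0.0015, 1, 0, 0, 0, 0.008, 0, 0, 1, 0, 0, 0, 0.005, 0, 0, 1, 0, 0, 0, 0.003, 0, 0, 1],
)

```text
clock: 11.2
eef_pos: [553.9, 9.0, 146.5]
eef_rot: [-1.241, 1.567, -0.215]
wrist_force: [0.6, 0.1, 0.9]
finger_gap: 0.4
```

```bash
python3 -c "
from h import *
delta((553,9,129))"
```

```text
t 11.2 pos [553.9   9.  146.5] f [0.64 0.13 0.94] gap 0.4
R [[0.004, -0.855, 0.518], [-0.001, 0.518, 0.855], [-1.0, -0.004, 0.001]] tool shift mm [17.5  0.8 -0.5]
jaw yaw deg 58.8  tilt 0.22
```

>>> play_rows(
  motion=[0, 0, 0, 0.003, 0, 0, 1, 0, 0, 0, 0.003, 0, 0, 1, 0, 0, 0, 0.0025, 0, 0, 1, 0, 0, 0, 0.0025, 0, 0, 1],
)

```text
clock: 11.6
eef_pos: [554.0, 9.0, 134.9]
eef_rot: [-1.241, 1.567, -0.215]
wrist_force: [-2.1, -0.1, 1.8]
finger_gap: 0.8
```

```bash
python3 -c "
from h import *
delta((553,9,129))"
```

```text
t 11.6 pos [554.    9.  134.9] f [-2.11 -0.06  1.78] gap 0.8
R [[0.004, -0.855, 0.518], [-0.001, 0.518, 0.855], [-1.0, -0.004, 0.001]] tool shift mm [ 5.9  0.9 -0.5]
jaw yaw deg 58.8  tilt 0.22
```

>>> play_rows(
  motion=[0, 0, 0, 0.002, 0, 0, 1, 0, 0, 0, 0.002, 0, 0, 1, 0, 0, 0, 0.002, 0, 0, 1],
)

```text
clock: 11.9
eef_pos: [554.0, 9.0, 128.8]
eef_rot: [-1.24, 1.567, -0.213]
wrist_force: [-2.8, -0.2, 6.3]
finger_gap: 0.8
```

```bash
python3 -c "
from h import *
delta((553,9,128))"
```

```text
t 11.9 pos [554.    9.  128.8] f [-2.8  -0.19  6.29] gap 0.8
R [[0.004, -0.855, 0.518], [-0.001, 0.518, 0.855], [-1.0, -0.004, 0.001]] tool shift mm [ 0.8  0.9 -0.5]
jaw yaw deg 58.8  tilt 0.24
```

The blue key has bottomed at 6.3 N. I lift.

>>> play_rows(
  motion=[0, 0, 0, -0.004, 0, 0, 1, 0, 0, 0, -0.01, 0, 0, 1, 0, 0, 0, -0.025, 0, 0, 1, 0, 0, 0, -0.025, 0, 0, 1, 0, 0, 0, -0.015, 0, 0, 1, 0, 0, 0, 0, 0, 0, 1, 0, 0, 0, 0, 0, 0, 1],
)

```text
clock: 12.6
eef_pos: [553.7, 9.1, 212.9]
eef_rot: [-1.183, 1.565, -0.157]
wrist_force: [-0.4, 0.7, -0.3]
finger_gap: 0.1
```

Run:
```python
from h import *
delta((452.5,-227.5,205)); print(read_state()['joints'].round(2))
im,d=camera("wrist"); cv2.imwrite("pics/w4.png",im)
hsv=cv2.cvtColor(im,cv2.COLOR_BGR2HSV)
X=uv2w("wrist",d,(abs(hsv[...,0].astype(int)-112)<15)&(hsv[...,1]>100)); X=X[(np.hypot(X[:,0]-554,X[:,1]-9)<35)]
print(len(X),np.median(X,axis=0).round(1))
```

```text
t 12.6 pos [553.7   9.1 212.9] f [-0.42  0.66 -0.31] gap 0.1
R [[0.005, -0.855, 0.518], [-0.001, 0.518, 0.855], [-1.0, -0.005, 0.002]] tool shift mm [   7.6  -35.9 -254.8]
jaw yaw deg 58.8  tilt 0.31
[-0.05  0.3   1.5  -0.    1.33 -1.08]
1596 [547.8  11.5 131.7]
```

The blue key's top is at about 131.7 mm, so it is fully down. On to the sharpener.

>>> play_rows(
  motion=[0, 0, 0, 0, -0.003, -0.023, 1, 0, 0, 0, 0, -0.003, -0.023, 1, 0, 0, 0, 0, -0.003, -0.023, 1, 0, 0, 0, 0, -0.003, -0.023, 1, 0, 0, 0, 0, -0.003, -0.023, 1, 0, 0, 0, 0, -0.003, -0.023, 1, 0, 0, 0, 0, -0.003, -0.023, 1, 0, 0, 0, 0, -0.004, -0.023, 1, 0, 0, 0, 0, -0.004, -0.023, 1, 0, 0, 0, 0, -0.004, -0.023, 1, 0, 0, 0, 0, -0.003, -0.015, 1, 0, 0, 0, 0, 0, -0.009, 1, 0, 0, 0, 0, 0, 0, 1, 0, 0, 0, 0, 0, 0, 1],
)

```text
clock: 14.05
eef_pos: [444.8, -233.6, 199.8]
eef_rot: [1.661, 1.556, 2.688]
wrist_force: [-0.8, 0.3, -0.5]
finger_gap: 0.7
```

Run:
```python
from h import *
delta((452.5,-227.5,90)); print(read_state()['joints'].round(2))
im,d=camera("wrist"); cv2.imwrite("pics/w5.png",im)
hsv=cv2.cvtColor(im,cv2.COLOR_BGR2HSV)
X=uv2w("wrist",d,(abs(hsv[...,0].astype(int)-65)<25)&(hsv[...,1]>80)); X=X[(np.hypot(X[:,0]-452,X[:,1]+228)<35)]
X=X[abs(X[:,2]-80)<4]
print(len(X),np.median(X,axis=0).round(1),((X.max(0)+X.min(0))/2).round(1),np.ptp(X,axis=0).round(1))
for r in place_of("wrist","start_key_top"): print(r["conf"],w("wrist",r["at"]).round(1))
```

```text
t 14.05 pos [ 444.8 -233.6  199.8] f [-0.8   0.27 -0.54] gap 0.7
R [[-0.013, -0.856, 0.517], [0.006, 0.517, 0.856], [-1.0, 0.014, -0.001]] tool shift mm [109.7  -5.    9.3]
jaw yaw deg 58.9  tilt 0.82
[-0.56  0.21  1.65 -0.    1.3  -1.58]
855 [ 451.6 -227.6   79.3] [ 452.  -227.8   78.8] [34.9 35.3  4.9]
0.72 [ 450.2 -227.6   81.6]
```

View pics/w5.png

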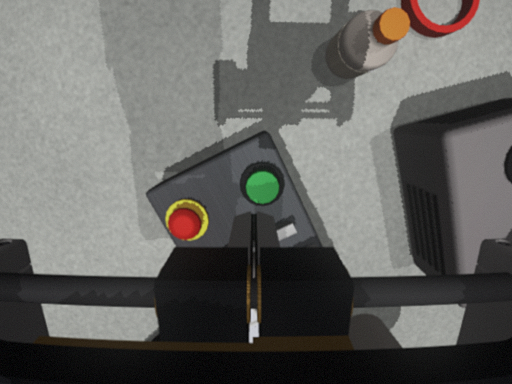

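The wrist view shows the green key at about (263,186) and the red button at (185,222), well off to the side. I correct and come down.

>>> play_rows(
  motion=[0, 0, -0.014, 0, -0.0025, 0.0045, 1, 0, 0, 0, 0, -0.0025, 0.0045, 1, 0, 0, 0, 0.025, 0, 0, 1, 0, 0, 0, 0.03, 0, 0, 1, 0, 0, 0, 0.02, 0, 0, 1, 0, 0, 0, 0.01, 0, 0, 1, 0, 0, 0, 0, 0, 0, 1, 0, 0, 0, 0, 0, 0, 1],
)

```text
clock: 14.95
eef_pos: [458.5, -224.8, 114.1]
eef_rot: [-1.705, 1.565, -0.672]
wrist_force: [0.1, -0.8, 0.3]
finger_gap: 0.5
```

```bash
python3 -c "
from h import *
delta((452,-227.5,69))"
```

```text
t 14.95 pos [ 458.5 -224.8  114.1] f [ 0.07 -0.82  0.31] gap 0.5
R [[0.005, -0.859, 0.512], [-0.004, 0.512, 0.859], [-1.0, -0.006, -0.001]] tool shift mm [45.1  4.5 -5.6]
jaw yaw deg 59.2  tilt 0.35
```

>>> play_rows(
  motion=[0, 0, 0, 0, 0.002, -0.0025, 1, 0, 0, 0, 0.008, 0.002, -0.0025, 1, 0, 0, 0, 0.008, 0, 0, 1, 0, 0, 0, 0.006, 0, 0, 1, 0, 0, 0, 0.003, 0, 0, 1],
)

```text
clock: 15.45
eef_pos: [453.3, -228.1, 89.9]
eef_rot: [-1.646, 1.56, -0.613]
wrist_force: [0.6, 0.5, 0.7]
finger_gap: 0.6
```

```bash
python3 -c "
from h import *
delta((452,-227.5,69))"
```

```text
t 15.45 pos [ 453.3 -228.1   89.9] f [0.62 0.52 0.65] gap 0.6
R [[0.009, -0.859, 0.512], [-0.006, 0.512, 0.859], [-1.0, -0.011, -0.001]] tool shift mm [20.9  1.6 -0.1]
jaw yaw deg 59.2  tilt 0.63
```

>>> play_rows(
  motion=[0, 0, 0, 0.004, 0.001, 0, 1, 0, 0, 0, 0.003, 0, 0, 1, 0, 0, 0, 0.003, 0, 0, 1, 0, 0, 0, 0.0025, 0, 0, 1, 0, 0, 0, 0.0025, 0, 0, 1],
)

```text
clock: 15.95
eef_pos: [452.5, -227.6, 73.6]
eef_rot: [-1.652, 1.56, -0.619]
wrist_force: [-2.5, 0.4, 2.4]
finger_gap: 0.4
```

```bash
python3 -c "
from h import *
delta((452,-227.5,69))"
```

```text
t 15.95 pos [ 452.5 -227.6   73.6] f [-2.52  0.45  2.44] gap 0.4
R [[0.009, -0.859, 0.512], [-0.006, 0.512, 0.859], [-1.0, -0.01, -0.001]] tool shift mm [ 4.6  0.5 -0.1]
jaw yaw deg 59.2  tilt 0.6
```

>>> play_rows(
  motion=[0, 0, 0, 0.002, 0, 0, 1, 0, 0, 0, 0.002, 0, 0, 1, 0, 0, 0, 0.001, 0, 0, 1],
)

```text
clock: 16.25
eef_pos: [452.6, -227.6, 68.5]
eef_rot: [-1.658, 1.56, -0.625]
wrist_force: [-3.5, 1.8, 7.6]
finger_gap: 0.4
```

```bash
python3 -c "
from h import *
delta((452,-227.5,69))"
```

```text
t 16.25 pos [ 452.6 -227.6   68.5] f [-3.52  1.85  7.63] gap 0.4
R [[0.009, -0.859, 0.512], [-0.006, 0.512, 0.859], [-1.0, -0.01, -0.001]] tool shift mm [-0.5  0.5 -0.2]
jaw yaw deg 59.2  tilt 0.6
```

The green key has bottomed at 7.6 N. I lift clear.

>>> play_rows(
  motion=[0, 0, 0, -0.004, 0, 0, 1, 0, 0, 0, -0.01, 0, 0, 1, 0, 0, 0, -0.03, 0, 0, 1, 0, 0, 0, -0.04, 0, 0, 1, 0, 0, 0, -0.04, 0, 0, 1, 0, 0, 0, -0.03, 0, 0, 1, 0, 0, 0, 0, 0, 0, 1, 0, 0, 0, 0, 0, 0, 1, 0, 0, 0, 0, 0, 0, 1],
)

```text
clock: 17.15
eef_pos: [450.7, -226.2, 231.1]
eef_rot: [-1.627, 1.559, -0.594]
wrist_force: [0.4, -0.2, 0.1]
finger_gap: 0.7
```

Run:
```python
from h import *
delta((452,-227,200)); print("qd",read_state()["qd"].round(3))
C={'l':((444,260),60),'e':((553,9),140),'s':((452,-227),80)}
for c in ("wrist","top","side"):
    im,d=camera(c); cv2.imwrite(f"pics/{c}9.png",im)
    hsv=cv2.cvtColor(im,cv2.COLOR_BGR2HSV); h=hsv[...,0].astype(int)
    M={'l':(hsv[...,1]<60)&(hsv[...,2]>120),'e':(abs(h-112)<15)&(hsv[...,1]>100),'s':(abs(h-65)<25)&(hsv[...,1]>80)}
    for k,(t,z) in C.items():
        X=uv2w(c,d,M[k]); X=X[(np.hypot(X[:,0]-t[0],X[:,1]-t[1])<16)&(abs(X[:,2]-z+5)<10)]
        if len(X): print(c,k,len(X),np.median(X,axis=0).round(1),"nominal up",z)
    if c!="wrist":
      for n in ["stop_button_top","lamp","extractor","sharpener","oil_bottle","tape_roll","honing_stone","tub"]:
        r=place_of(c,n); print(n,[(round(q["conf"],2),np.round(w(c,q["at"])).tolist()) for q in r[:1]])
a=cv2.imread("pics/top0.png");b=cv2.imread("pics/top9.png")
cv2.imwrite("pics/cmp.png",np.hstack([a,b])[:, :1024:1][::1,:] if 0 else cv2.resize(np.hstack([a,b]),(800,300)))
```

```text
t 17.15 pos [ 450.7 -226.2  231.1] f [ 0.41 -0.18  0.09] gap 0.7
R [[0.01, -0.859, 0.512], [-0.007, 0.512, 0.859], [-1.0, -0.012, -0.001]] tool shift mm [31.1 -1.2  0. ]
jaw yaw deg 59.2  tilt 0.69
qd [-0.001  0.007  0.013  0.    -0.004  0.001]
wrist e 563 [551.5   7.  131.1] nominal up 140
wrist s 560 [ 451.9 -226.7   71.1] nominal up 80
top l 121 [444.6 259.4  51.9] nominal up 60
top e 140 [552.5   8.8 132.2] nominal up 140
top s 89 [ 448.2 -224.5   71.7] nominal up 80
stop_button_top []
lamp [(0.73, [490.0, 285.0, -3.0])]
extractor [(0.86, [602.0, -4.0, -1.0])]
sharpener [(0.9, [517.0, -280.0, 4.0])]
oil_bottle [(0.87, [380.0, -58.0, -5.0])]
tape_roll [(0.58, [376.0, 71.0, 4.0])]
honing_stone [(0.64, [742.0, 256.0, 2.0])]
tub [(0.71, [752.0, -217.0, 1.0])]
side e 78 [553.1   7.7 131.2] nominal up 140
side s 121 [ 452.7 -227.7   71.3] nominal up 80
stop_button_top [(0.76, [445.0, -327.0, 84.0])]
lamp []
extractor [(0.78, [601.0, -6.0, -1.0])]
sharpener [(0.67, [524.0, -281.0, -6.0])]
oil_bottle [(0.95, [382.0, -59.0, 1.0])]
tape_roll [(0.56, [376.0, 68.0, -2.0])]
honing_stone [(0.74, [749.0, 251.0, 2.0])]
tub [(0.92, [755.0, -222.0, 1.0])]
```

View pics/cmp.png

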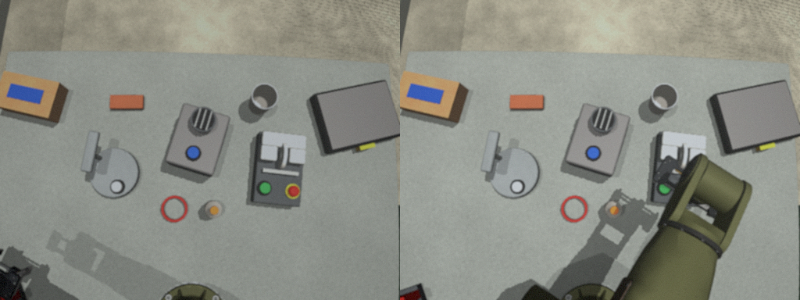

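The before and after top views, side by side, show everything still in place. All three key tops are about 8 to 9 mm below their up height and the hand is well clear, so I hand in.

```bash
python3 -c "
from h import *
print(sign_off())"
```

```text
the job is handed in; nothing more can be done
None
```

I tapped the white, blue and green keys in that order with the shut fingertips and handed the job in at about 17.5 s of the 61 s allowed. I don't have a verdict, because `sign_off()` reports none.

- **Keys:** At the end of each tap the vertical force was 6.3, 6.3 and 7.6 N, well under the 20 N limit. In the last pictures the key tops measured about 52, 131–132 and 71–72 mm, against 60, 140 and 80 mm when up, so all three are fully down.
- **Red stop button:** The side camera put its top at 84 mm, against 83 mm when up. The top camera did not find it, as the arm was in the way.
- **Devices and bystanders:** All were found within about 6 mm of their first positions, which is about what the networks' own error allows. The side camera missed the lamp in the last check, so only the top camera confirmed it.
- **Hand:** It finished shut, at a height of 231 mm above the green key, touching nothing, with the wrist force near zero.

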